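Open the safety cap of a cleaner bottle after setting the refill funnel

TASK

Get ready to refill the clear bottle: take the orange funnel from its steel stand, set it fully home and upright in the clear bottle's neck and let go of it. Then open the white cleaner bottle: press its red safety cap down, turn it anticlockwise while keeping it down until it is free, and lift it straight off. Finish still holding the cap in the gripper, lifted clear by about 10 cm, straight above the cleaner bottle, with the funnel still in place, the clear bottle upright and the things around left where they are.

Things in the scene. Friction and masses are not known exactly. Their poses are not given: they have to be found in the camera images.
- cap_mid (a point): red ribbed push-and-turn cap on the cleaner bottle: round, 48 mm diameter, 42 mm high, 80 g; this point is on its axis, half-way up (21 mm below its top), 159 mm above the worktop while locked; z along its axis. Three tabs inside the skirt sit in notches under lugs on the neck and lock it against turning and lifting; clockwise it never turns
- cap: the same cap; origin on its axis at the skirt's lower edge. To free it: press straight down 4 mm or more (bottoms at 6 mm; the spring resists with 3 N at first, 6 N at the bottom), keep it down and turn it 60 degrees (40 to 80 will do; a stop at about 85) anticlockwise seen from above; then it lifts straight off
- jug: white round cleaner bottle with a blue band and a yellow stripe, 80 mm diameter, shoulder sloping up to the neck from 105 to 129 mm height; it is clipped into a low round steel holder (108 mm wide) screwed down, and cannot move. Origin on its axis at the worktop; z up; while the cap is locked the x axes of cap and bottle agree
- jug_mouth (a point): top of the cleaner bottle's neck, on the axis, 170 mm above the worktop; the neck is 29 mm thick, 38 mm over its lugs and foot bead
- plunger (a joint): spring plunger in the cleaner bottle's neck, on which the cap rests: 0 m up, grows as the cap is pressed down; reaches 0.006 m when the cap bottoms
- funnel_grip (a point): orange funnel, upright with its spout in the steel stand at the start: 72 mm high, round, at the top an upright collar of 50 mm outside diameter, 16 mm high, to be gripped across its outside from above; this point is on the axis in the middle of the collar's height (8 mm below the rim, 64 mm above the spout's tip). z points up out of the mouth. Wall 2.5 mm, about 50 g
- funnel_tip (a point): tip of the funnel's spout, on the axis, 64 mm below funnel_grip; spout 12 mm outside diameter at the tip, 17 mm 32 mm higher up, where it widens as a cone to the collar, which begins 56 mm above the tip
- funnel: the same funnel; origin at the spout's tip
- refill_mouth (a point): centre of the open mouth of the clear refill bottle (72 mm diameter, 125 mm high, green band, loose, about 0.4 kg, standing on the worktop); neck 34 mm outside and 26 mm inside diameter. Its z axis is the bottle's axis. With the funnel home, its cone rests on this mouth and the spout's tip is about 37 mm below it
- refill: the same refill bottle; origin at the centre of its underside
- stand_mouth (a point): centre of the open top of the steel funnel stand (fixed, round, 64 mm wide at the foot, 44 mm at the top, 60 mm high), which holds the funnel at the start; the spout's tip is then about 46 mm below it
- pepper_mill: wooden pepper mill, 58x58x160 mm, standing, a bystander; origin at the centre of its underside
- small_dish: small square white porcelain dish with a ring lug, 96x118x13 mm, lying flat, a bystander; origin at the centre of its underside
- tape_roll: roll of cream tape lying flat, 104 mm wide, 25 mm high, a bystander; origin at the centre of its underside
Mind the look-alikes: they are no part of the job. Of the things shaped like the cap, the red one is meant.

How it is judged (in metres and radians):
On the way, in this order (a step that is already met when the one before it is completed fails the run):
1. the funnel sits fully home in the clear bottle's neck and has been let go (horizontal distance between funnel_tip and refill_mouth below 0.008 m and z of funnel_tip in the frame of refill_mouth below -0.033 m and angle between funnel_tip's own z axis and vertical below 0.2 rad and contact force between the fingers and funnel below 0.05 N), for 0.2 s.
2. the cap is pressed down (value of joint plunger above 0.003 m), for 0.05 s.
3. the cap, still on the neck, has been turned free (more than 0.5 rad) (angle between the x axis of cap_mid and the x axis of jug, either way round above 0.5 rad and z of cap_mid in the frame of jug_mouth below -0.004 m), for 0.05 s.
At the end, for the whole second after the job is handed in: cap held still in the fingers, its middle 30 to 220 mm above the cleaner bottle's mouth, within 40 mm of its axis, not touching it; funnel released, tip at least 33 mm below the clear bottle's mouth, within 8 mm of its axis, tilted under 0.2 rad; that bottle within 0.15 rad of upright (z of cap_mid in the frame of jug_mouth between 0.03 and 0.22 m and horizontal distance between cap_mid and jug_mouth below 0.04 m and contact force between the fingers and cap above 0.5 N and contact force between cap and jug below 0.05 N and linear speed of cap below 0.03 m/s and horizontal distance between funnel_tip and refill_mouth below 0.008 m and z of funnel_tip in the frame of refill_mouth below -0.033 m and angle between funnel_tip's own z axis and vertical below 0.2 rad and angle between refill_mouth's own z axis and vertical below 0.15 rad and contact force between the arm and funnel below 0.05 N); the arm keeps its last pose, push and grip.
It fails at once if the clear bottle is tipped more than 0.4 rad (angle between refill_mouth's own z axis and vertical above 0.4 rad).
It fails at once if a bystander is shifted more than 50 mm (distance of any of pepper_mill, small_dish, tape_roll from where it was at the start of the episode above 0.05 m).
It also fails if it takes over 62 s, if anything falls off the work surface, if the arm or the gripper's body presses on something with over 40 N, if the wrist force passes 120 N, or if a joint passes its speed limit or range.

ROBOT

A 6-joint arm with a two-finger parallel gripper is mounted at the origin on a cart in front of the work surface, level with it; the furniture and walls round the work are solid. World frame = base frame: x ahead of the robot, y to its left, z up, the work surface at z = 0. Lengths are in mm, angles in rad, forces in N, time in s.
With the tool pointing down it reaches from about 300 to 775 mm from the base axis. Payload 14.6 kg.
Tool frame: the origin (TCP) lies at the centre of the arm's flange, where the gripper is bolted on; the fingertips stand 199 mm ahead of it and the grasp point (between the pads) lies 180 mm ahead of it; z points along the fingers, y is the line along which they close (so a half turn about z gives the same grasp; the last joint's range is limited). The gripper opens to 94 mm and grips with 3 to 60 N. Pads are 16 mm wide; open, the fingers measure 119 mm over their backs; the gripper's body (75 mm by 177 mm) begins 78 mm behind the grasp point.
Start: joints at [-1.305, 0.3, 1.521, -0, 1.321, -0.067], TCP at [179.673, -519.816, 404.646] pointing down, gripper open.
Joint ranges: [-3.03, 3.03], [-0.79, 2.21], [0.23, 2.52], [-1.04, 4.18], [0, 3.07], [-2.55, 2.55]. Speed limits (rad/s): [2.22, 2.22, 2.57, 3.14, 3.14, 3.14].

INTERFACE

Orientations are given as [roll, pitch, yaw] about the fixed x, y, z axes, in that order (R = Rz(yaw) Ry(pitch) Rx(roll)).
In Python, from cell import manip, optics, workorder gives the robot as it stands.
- The arm moves only by the tool step_arm, never from a script. Its argument "increments" is a list that holds one entry, the list of rows, each a list of 7 numbers: the turn, a rotation vector about the tool's x, y, z as a fraction of full scale, then the shift along the tool's x, y, z as a fraction of full scale, then the closure, from -1 (fully open) to 1 (shut). In form: [[[wx, wy, wz, tx, ty, tz, fingers], ...]]. A call has 1 to 5 rows; each row shifts and turns the commanded pose from where the row before left it, along the tool's axes as they then stand; what a row does not reach is not made up. Full scale, the value 1, is 40 mm for a shift and 45 degrees for a turn. A row lasts 1/10 s, in which the tool goes at most 50 mm and 8.59 degrees, less where a joint would pass 70% of its speed; a pose out of reach is approached as far as the arm can. A call with a number of a shift or a turn outside -1 to 1 is refused whole. A call with a gripper value outside its range is refused whole. The fingers move at their own pace and stop on an object; "newtons" is the grip in N (left out, the last holds). Time passes only in rows, so rows that do not move let the fingers close. It gives the time, the measured TCP pose, the force, the opening and the grip force at its end, in the units of the state.
- manip.read_state(): the state, without advancing time (a new reading comes with each control period).
- optics.camera(name): name is "scene" or "side" or "wrist"; returns a dict with "frame" (384x512x3 uint8, red, green, blue), "range_z" (384x512 float32, mm along the optical axis (not along the pixel's ray), 0 where there is no reading), "mtx" (3x3 intrinsics, pixels), "cam_to_world" (4x4, takes a point from camera to world coordinates). Camera axes: x right, y down, z forward; pixel columns grow to the right and rows downward; lengths in mm; the calibration is good to about 2 mm. A picture is of the moment at which its call begins.
- workorder.sign_off(): hands the job in; it is judged then, once.
The state is a dict: "clock": time; "joints": joint angles; "qd": joint speeds; "effort": joint torques, N m; "eef_pos": TCP position; "eef_rot": TCP orientation; "wrist_force": force on the tool from outside, world axes, zero at the start; "moment": the same for the moment, N m; "finger_gap": finger opening in mm; "finger_force": force on a finger pad.
Only numpy, scipy, OpenCV 4.12 (cv2) and the standard library are available. Lean on these libraries where they do the work, as an engineer would, in place of code of your own. Each camera call takes 0.05 s, during which the arm holds its last target. There are 200 camera calls.

## Working session

There is one attempt and no reset: what is moved stays moved. The work goes in short steps, Python scripts to look and compute and a tool call to move; the robot and the scene stay as the last step left them, time stands still between calls to the robot, and variables do not carry over. Pictures are saved under pics/ and viewed, at most 10 in all, crops included, and the job is handed in when it is done.

Besides the shell and the picture viewer there is one more tool, called after ">>>" as a command line: name --argument value ..., lists and objects as JSON in quotes. step_arm: Moves the arm, as the interface text tells. Its arguments: {"type":"object","properties":{"increments":{"type":"array","items":{"type":"array","items":{"type":"array","items":{"type":"number"}}}},"newtons":{"type":"number"}},"required":["increments"]}

```bash
ls; mkdir -p pics; python3 - <<'E'
from cell import manip, optics, workorder
import cv2,numpy as np,pickle
print(manip.read_state())
d={n:optics.camera(n) for n in("scene","side")}
pickle.dump(d,open('d.pkl','wb'))
for n in d: print(n,d[n]['cam_to_world'].round(2).tolist(),d[n]['mtx'].tolist())
cv2.imwrite('pics/a.png',cv2.cvtColor(cv2.resize(np.vstack([d['scene']['frame'],d['side']['frame']]),(400*1,600)),4) if 0 else cv2.cvtColor(cv2.resize(d['scene']['frame'],(800,600)),4))
cv2.imwrite('pics/b.png',cv2.cvtColor(cv2.resize(d['side']['frame'],(800,600)),4))
E
```

```text
pics
{'clock': 0.0, 'joints': array([-1.30461325e+00,  3.00475270e-01,  1.52158745e+00, -4.77906077e-06,
        1.32070595e+00, -6.65545294e-02]), 'qd': array([-0.00011413,  0.00153793, -0.00025413, -0.00047723,  0.00087546,
        0.00153652]), 'effort': array([-2.93647263e-04, -5.31805909e+01, -3.52738488e+01,  7.08143204e-02,
        2.44514766e-02, -1.13361550e-04]), 'eef_pos': array([ 179.65907665, -519.79364459,  404.08121613]), 'eef_rot': array([-3.14041894e+00, -7.35924485e-05,  3.32738751e-01]), 'wrist_force': array([ 0.18816212,  0.29267735, -0.60011184]), 'moment': array([ 0.03931375, -0.00562149,  0.00908849]), 'finger_force': 0.0, 'finger_gap': 93.88672456831198}
scene [[-0.77, -0.4, 0.49, -112.11], [-0.63, 0.48, -0.6, 856.6], [0.01, -0.78, -0.63, 985.64], [0.0, 0.0, 0.0, 1.0]] [[432.1919147061752, 0.0, 255.9924184381944], [0.0, 432.1919147061752, 185.88074342488565], [0.0, 0.0, 1.0]]
side [[-1.0, 0.03, -0.01, 538.53], [0.03, 0.63, -0.78, 946.59], [-0.01, -0.78, -0.63, 868.57], [0.0, 0.0, 0.0, 1.0]] [[484.4747357786165, 0.0, 254.31905680764223], [0.0, 484.4747357786165, 196.88191007688846], [0.0, 0.0, 1.0]]
```

View pics/a.png

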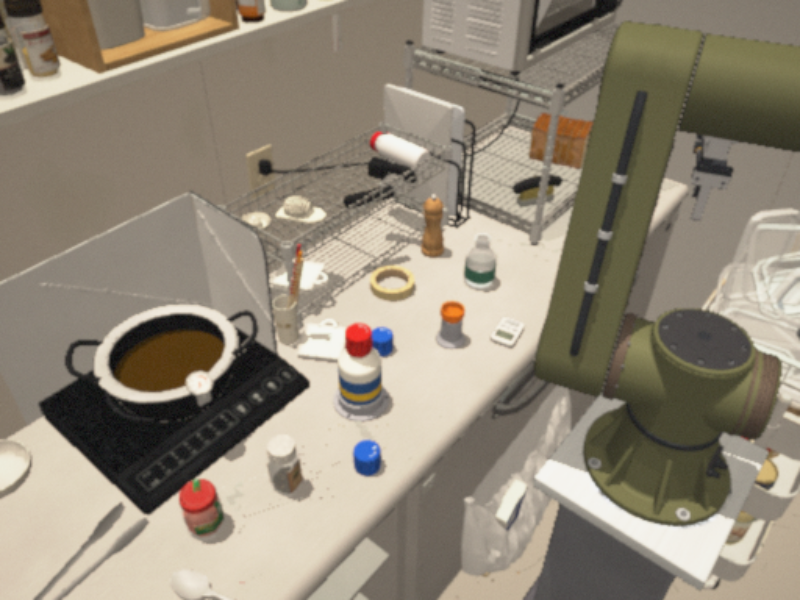

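View pics/b.png

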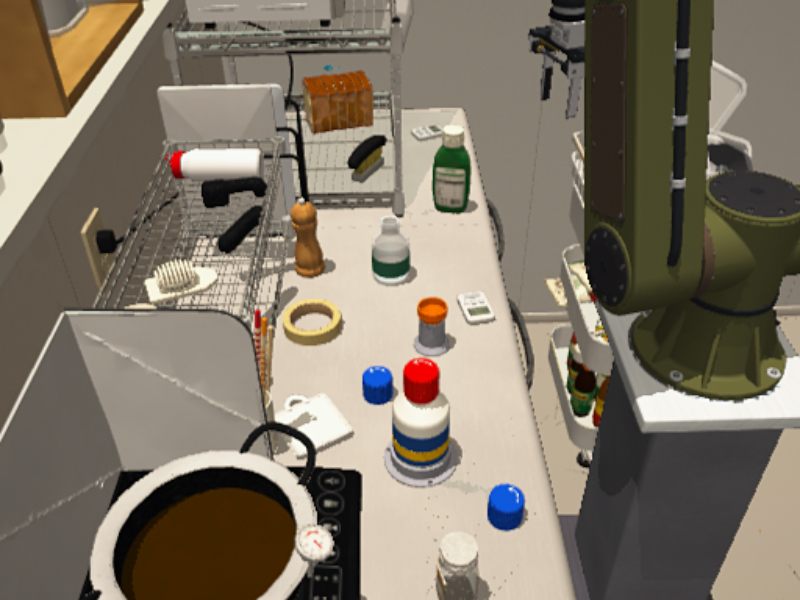

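The scene view shows the red cap on the white bottle at (358,340), the orange funnel in its stand at (452,318), and the clear bottle with the green band at (480,262). In the side view they are at (421,380), (432,310) and (391,250).

Cap candidates in the side view: red on the white bottle (421,380), blue (377,384), blue (506,506), and the red-capped bottle lying on the rack (180,163). In the scene view there is also a red-lidded jar at (200,500). The one at (421,380) fits: red, ribbed, and on the white bottle with the blue band and yellow stripe in the steel holder.

```bash
cat > h.py <<'E'
import numpy as np,cv2
def pts(c,mask):
    v,u=np.nonzero(mask&(c['range_z']>0)); z=c['range_z'][v,u]; K=c['mtx']
    p=np.c_[(u-K[0,2])/K[0,0]*z,(v-K[1,2])/K[1,1]*z,z,np.ones(len(z))]
    return (p@c['cam_to_world'].T)[:,:3],u,v
def circ(p):
    a=np.linalg.lstsq(np.c_[2*p[:,:2],np.ones(len(p))],(p[:,:2]**2).sum(1),rcond=None)[0]
    return a[:2],np.sqrt(a[2]+a[0]**2+a[1]**2)
def ray(c,u,v,z):
    K=c['mtx'];T=c['cam_to_world'];d=T[:3,:3]@[(u-K[0,2])/K[0,0],(v-K[1,2])/K[1,1],1]
    return T[:3,3]+d*(z-T[2,3])/d[2]
def box(c,x0,y0,x1,y1):
    m=np.zeros(c['frame'].shape[:2],bool);m[y0:y1,x0:x1]=1;return m
E
python3 - <<'E'
import pickle;from h import *
d=pickle.load(open('d.pkl','rb'))
B={'scene':dict(cap=(218,203,245,232),fun=(278,188,302,212),ref=(294,148,320,190),mill=(265,120,288,168),tape=(233,168,268,194)),
'side':dict(cap=(255,225,284,260),fun=(264,188,288,212),ref=(234,135,266,185),mill=(184,125,210,180),tape=(178,188,220,222))}
for n,c in d.items():
  h=cv2.cvtColor(c['frame'],cv2.COLOR_RGB2HSV).astype(int)
  for k,b in B[n].items():
    m=box(c,*b)
    if k=='cap': m&=((h[...,0]<6)|(h[...,0]>174))&(h[...,1]>150)
    if k=='fun': m&=(h[...,0]>4)&(h[...,0]<18)&(h[...,1]>150)
    p,u,v=pts(c,m)
    zt=dict(cap=180,fun=86,ref=125,mill=160,tape=25)[k]
    if k in('ref','mill','tape'): p=p[p[:,2]>15]
    q=p[abs(p[:,2]-zt)<6]
    s=np.array([*q[:,:2].min(0),*q[:,:2].max(0)]) if len(q) else []
    print(n,k,len(p),'zmax',np.percentile(p[:,2],[5,50,99]).round(),'top bbox',np.round(s),'mid',np.round((s[:2]+s[2:])/2,1) if len(q) else 0,'px',u.min(),u.max(),v.min(),v.max())
    # side surface fit
    if k in('cap','fun'):
      r=dict(cap=(145,172),fun=(72,84))[k];q=p[(p[:,2]>r[0])&(p[:,2]<r[1])]
      print('   circ',len(q),circ(q))
    if k=='ref':
      for lo,hi in((15,70),(105,127)):
        q=p[(p[:,2]>lo)&(p[:,2]<hi)]; print('   circ',lo,len(q),circ(q))
c=d['side'];cv2.imwrite('pics/c.png',cv2.cvtColor(np.hstack([cv2.resize(d[n]['frame'][y:y+96,x:x+80],(400,480),interpolation=2) for n,x,y in(('side',232,220),('side',215,125))]),4))
E
```

```text
scene cap 273 zmax [146. 176. 185.] top bbox [475. 201. 517. 246.] mid [495.7 223.4] px 222 237 207 227
   circ 113 (array([496.39327875, 222.3610443 ]), np.float64(20.794095641537513))
scene fun 157 zmax [63. 76. 90.] top bbox [441. -54. 491.  -2.] mid [466.4 -28. ] px 283 296 193 206
   circ 76 (array([467.54029389, -27.87487116]), np.float64(23.455936836578903))
scene ref 549 zmax [ 21.  76. 129.] top bbox [ 515. -253.  552. -214.] mid [ 533.5 -233.4] px 294 319 148 189
   circ 15 242 (array([ 533.04580276, -231.22422917]), np.float64(34.13185405305474))
   circ 105 77 (array([ 533.57017455, -231.78890702]), np.float64(16.03600310984874))
scene mill 745 zmax [ 21.  69. 155.] top bbox [ 689. -262.  697. -253.] mid [ 692.8 -257.6] px 265 287 120 167
scene tape 338 zmax [17. 26. 43.] top bbox [ 625. -138.  745.  -33.] mid [684.9 -85.2] px 233 267 168 193
side cap 561 zmax [143. 176. 183.] top bbox [477. 198. 522. 245.] mid [499.6 221.8] px 258 280 229 257
   circ 207 (array([498.78876772, 220.63619287]), np.float64(22.765347292125412))
side fun 273 zmax [62. 76. 89.] top bbox [445. -56. 492.  -3.] mid [468.6 -29.1] px 267 285 190 207
   circ 125 (array([468.05251654, -29.01516947]), np.float64(23.703723425683727))
side ref 829 zmax [ 20.  75. 127.] top bbox [ 517. -253.  551. -211.] mid [ 534.2 -232.3] px 234 265 135 184
   circ 15 375 (array([ 532.67895737, -316.90682279]), np.float64(113.00500380170993))
   circ 105 129 (array([ 533.79637384, -231.97050822]), np.float64(15.995381104355442))
side mill 911 zmax [ 21.  66. 158.] top bbox [ 690. -261.  699. -250.] mid [ 694.2 -255.5] px 184 209 125 179
side tape 524 zmax [17. 25. 30.] top bbox [ 624. -160.  741.  -31.] mid [682.6 -95.6] px 178 219 188 221
```

View pics/c.png

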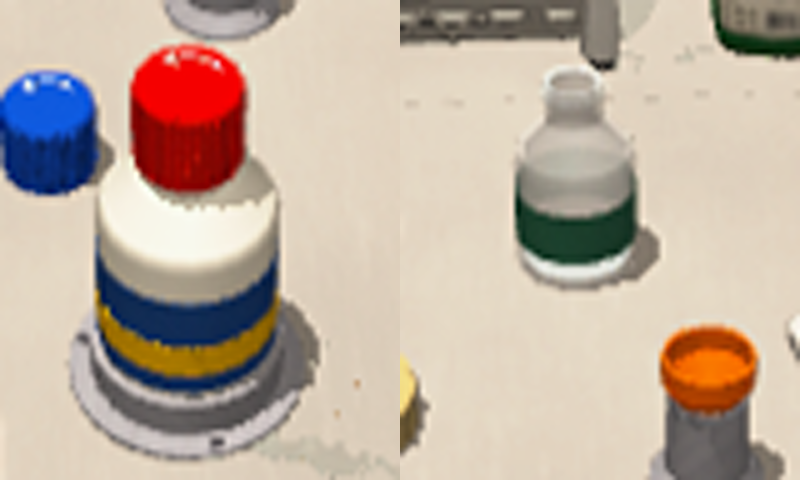

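The red cap on the white bottle is confirmed. The fitted radii match the sizes given: collar about 24, neck 16 and cap 23. Positions: funnel (468,-28.5), clear bottle (533.6,-232), cap (498,222). I'll set the yaw to 0 first, then travel.

>>> step_arm --increments '[[[0,0,0.1414,0,0,0,-1],[0,0,0.1414,0,0,0,-1],[0,0,0.1414,0,0,0,-1],[0,0,0,0,0,0,-1]]]'

```text
clock: 0.5
eef_pos: [179.7, -519.8, 404.3]
eef_rot: [-3.141, 0.0, -0.002]
wrist_force: [-0.1, 0.6, -0.5]
finger_gap: 93.8
finger_force: 0.0
```

>>> step_arm --increments '[[[0,0,0,0.48,-0.82,0.1,-1],[0,0,0,0.48,-0.82,0.1,-1],[0,0,0,0.48,-0.82,0.1,-1],[0,0,0,0.48,-0.82,0.1,-1],[0,0,0,0.48,-0.82,0.1,-1]]]'

```text
clock: 1.0
eef_pos: [276.2, -354.4, 384.4]
eef_rot: [-3.142, 0.0, 0.003]
wrist_force: [0.1, -0.6, 0.3]
finger_gap: 93.5
finger_force: 0.0
```

>>> step_arm --increments '[[[0,0,0,0.48,-0.82,0.1,-1],[0,0,0,0.48,-0.82,0.1,-1],[0,0,0,0.48,-0.82,0.1,-1],[0,0,0,0.48,-0.82,0.1,-1],[0,0,0,0.48,-0.82,0.1,-1]]]'

```text
clock: 1.5
eef_pos: [372.2, -190.4, 364.6]
eef_rot: [3.141, -0.0, 0.003]
wrist_force: [0.6, -0.2, -0.9]
finger_gap: 94.3
finger_force: 0.0
```

>>> step_arm --increments '[[[0,0,0,0.48,-0.82,0.1,-1],[0,0,0,0.48,-0.82,0.1,-1],[0,0,0,0.48,-0.82,0.1,-1],[0,0,0,0.48,-0.82,0.1,-1],[0,0,0,0,0,0,-1]]]'

```text
clock: 2.0
eef_pos: [449.8, -57.9, 348.0]
eef_rot: [-3.141, 0.001, 0.007]
wrist_force: [-0.3, 0.1, -0.2]
finger_gap: 94.1
finger_force: 0.0
```

>>> step_arm --increments '[[[0,0,0,0.45,-0.74,0,-1],[0,0,0,0,0,0.6,-1],[0,0,0,0,0,0.6,-1],[0,0,0,0,0,0.6,-1],[0,0,0,0,0,0.4,-1]]]'

```text
clock: 2.5
eef_pos: [466.2, -31.5, 259.2]
eef_rot: [-3.141, 0.002, 0.003]
wrist_force: [-0.3, -0.0, 0.0]
finger_gap: 93.7
finger_force: 0.0
```

```bash
python3 - <<'E'
from cell import manip, optics
from h import *
c=optics.camera('wrist');cv2.imwrite('pics/w1.png',cv2.cvtColor(c['frame'],4))
h=cv2.cvtColor(c['frame'],cv2.COLOR_RGB2HSV).astype(int)
m=(h[...,0]>4)&(h[...,0]<18)&(h[...,1]>150)
p,u,v=pts(c,m);print(len(p),np.percentile(p,[1,50,99],axis=0).round(1) if len(p) else 0, circ(p[abs(p[:,2]-84)<5]))
print(manip.read_state()['eef_pos'])
E
```

```text
6283 [[442.6 -52.5  29.2]
 [458.3 -29.2  68. ]
 [490.2  -6.4  85.9]] (array([466.31684134, -29.37398096]), np.float64(23.395375506726705))
[465.74945006 -31.53200339 257.34895832]
```

>>> step_arm --increments '[[[0,0,0,0.03,-0.06,0,-1],[0,0,0,0,0,0,1],[0,0,0,0,0,0,1],[0,0,0,0,0,0,1],[0,0,0,0,0,0,1]]]' --newtons 12

```text
clock: 3.05
eef_pos: [467.9, -28.8, 261.1]
eef_rot: [3.141, -0.001, -0.0]
wrist_force: [0.3, -0.3, 0.1]
finger_gap: 65.8
finger_force: 0.0
```

>>> step_arm --increments '[[[0,0,0,0,0,0,1],[0,0,0,0,0,0,1],[0,0,0,0,0,0,1]]]'

```text
clock: 3.35
eef_pos: [467.9, -28.8, 260.8]
eef_rot: [3.141, -0.0, -0.0]
wrist_force: [-0.3, -1.8, 1.0]
finger_gap: 50.8
finger_force: 12.0
```

>>> step_arm --increments '[[[0,0,0,0,0,-0.3,1],[0,0,0,0,0,-0.8,1],[0,0,0,0,0,-0.8,1],[0,0,0,0,0,-0.8,1],[0,0,0,0,0,-0.8,1]]]'

```text
clock: 3.85
eef_pos: [467.5, -28.6, 402.8]
eef_rot: [-3.141, -0.0, -0.0]
wrist_force: [0.5, 0.1, -0.0]
finger_gap: 50.7
finger_force: 12.0
```

>>> step_arm --increments '[[[0,0,0,0.23,0.7,0,1],[0,0,0,0.23,0.7,0,1],[0,0,0,0.23,0.7,0,1],[0,0,0,0.23,0.7,0,1],[0,0,0,0.23,0.7,0,1]]]'

```text
clock: 4.35
eef_pos: [513.9, -169.8, 401.5]
eef_rot: [-3.142, -0.0, -0.0]
wrist_force: [0.7, 0.8, -0.4]
finger_gap: 50.9
finger_force: 12.0
```

>>> step_arm --increments '[[[0,0,0,0.23,0.7,0,1],[0,0,0,0.23,0.7,0,1],[0,0,0,0,0,0,1],[0,0,0,0,0,0,1]]]'

```text
clock: 4.75
eef_pos: [532.0, -224.8, 400.9]
eef_rot: [-3.141, 0.0, -0.001]
wrist_force: [-0.1, 1.0, 0.1]
finger_gap: 50.9
finger_force: 12.0
```

```bash
python3 - <<'E'
from cell import manip, optics
from h import *
import pickle
d={n:optics.camera(n) for n in('scene','side','wrist')};pickle.dump(d,open('d2.pkl','wb'))
print(manip.read_state()['eef_pos'])
for n,b in(('scene',(290,90,335,195)),('side',(225,90,275,190))):
  c=d[n];h=cv2.cvtColor(c['frame'],cv2.COLOR_RGB2HSV).astype(int)
  m=(h[...,0]>4)&(h[...,0]<18)&(h[...,1]>180)&box(c,*b)
  p,u,v=pts(c,m);print(n,len(p),u.min(),u.max(),v.min(),v.max(),np.percentile(p,[2,50,98],axis=0).round(1))
  for lo in range(140,230,10):
    q=p[abs(p[:,2]-lo-5)<5]; 
    if len(q)>8: print(lo,len(q),q.mean(0).round(1),circ(q)[0].round(1),circ(q)[1].round(1))
  x0,y0=b[0]-20,b[1]-0
  d[n+'i']=cv2.resize(c['frame'][y0:y0+110,x0:x0+85],(400,518),interpolation=2)
cv2.imwrite('pics/e.png',cv2.cvtColor(np.hstack([d['scenei'],d['sidei']]),4))
E
```

```text
[ 532.03391663 -223.89029963  401.06972303]
scene 99 309 316 125 145 [[ 508.4 -250.6  175.6]
 [ 523.9 -222.   214.9]
 [ 546.2 -203.8  228.1]]
200 16 [ 530.4 -229.3  205.9] [ 526.4 -229.4] 19.5
210 40 [ 526.2 -231.   214.8] [ 532.1 -225.3] 23.4
220 30 [ 520.5 -226.4  224.5] [ 530.9 -224.1] 22.9
side 150 241 257 107 134 [[ 510.8 -245.3  159.3]
 [ 527.9 -218.1  215.7]
 [ 553.9 -186.2  235.2]]
160 11 [ 532.8 -219.6  165.2] [ 531.9 -221.2] 4.0
170 15 [ 531.8 -219.3  175.7] [ 532.8 -219.5] 4.4
180 11 [ 531.4 -220.3  183.6] [ 531.2 -222.5] 5.9
200 9 [ 522.9 -220.1  207. ] [ 532.3 -225.5] 21.7
210 43 [ 531.3 -223.7  215.5] [ 532.1 -224. ] 23.7
220 50 [ 530.8 -218.6  224.4] [ 531.6 -221.8] 23.8
```

View pics/e.png

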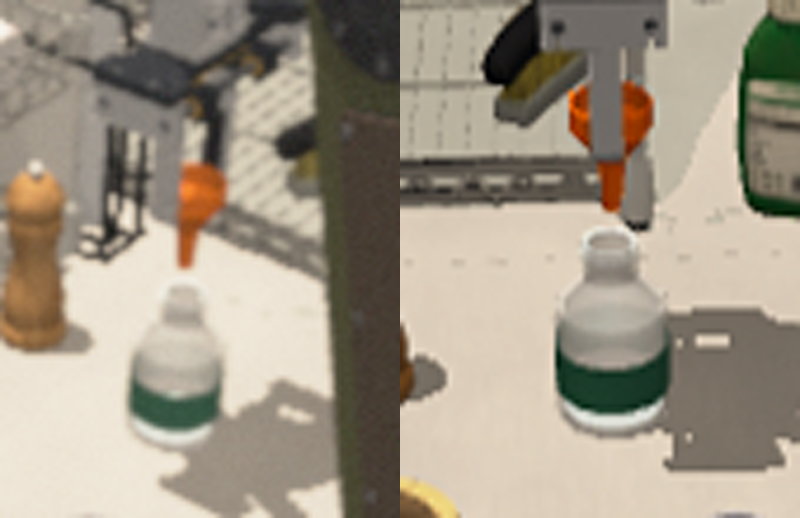

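The picture shows the funnel upright in the gripper, its tip at (612,205) just above the bottle mouth at (608,240), with about 8 mm still to go in -y. I'll align it and lower.

>>> step_arm --increments '[[[0,0,0,0.04,0.19,0,1],[0,0,0,0,0,0,1],[0,0,0,0,0,0.4,1],[0,0,0,0,0,0.4,1],[0,0,0,0,0,0,1]]]'

```text
clock: 5.4
eef_pos: [533.6, -232.2, 366.8]
eef_rot: [-3.14, 0.003, -0.0]
wrist_force: [0.1, -0.8, -0.8]
finger_gap: 51.1
finger_force: 12.0
```

>>> step_arm --increments '[[[0,0,0,0,0,0.2,1],[0,0,0,0,0,0.2,1],[0,0,0,0,0,0,1]]]'

```text
clock: 5.7
eef_pos: [533.7, -232.3, 351.8]
eef_rot: [-3.141, 0.001, -0.0]
wrist_force: [-0.4, -0.7, -0.5]
finger_gap: 51.2
finger_force: 12.0
```

>>> step_arm --increments '[[[0,0,0,0,0,0.15,1],[0,0,0,0,0,0.1,1],[0,0,0,0,0,0.1,1],[0,0,0,0,0,0,1]]]'

```text
clock: 6.1
eef_pos: [533.7, -232.3, 338.1]
eef_rot: [-3.141, 0.001, -0.0]
wrist_force: [0.5, 0.4, -0.1]
finger_gap: 50.8
finger_force: 12.0
```

>>> step_arm --increments '[[[0,0,0,0,0,0.05,1],[0,0,0,0,0,0,1]]]'

```text
clock: 6.3
eef_pos: [533.8, -232.3, 336.5]
eef_rot: [-3.142, 0.0, -0.0]
wrist_force: [0.1, 0.4, -1.9]
finger_gap: 50.6
finger_force: 12.0
```

>>> step_arm --increments '[[[0,0,0,0,0,0.05,1],[0,0,0,0,0,0,1]]]'

```text
clock: 6.5
eef_pos: [533.9, -232.3, 335.2]
eef_rot: [3.141, -0.001, -0.0]
wrist_force: [-0.2, -0.3, 3.2]
finger_gap: 50.6
finger_force: 12.0
```

>>> step_arm --increments '[[[0,0,0,0,0,0.04,1],[0,0,0,0,0,0,1]]]'

```text
clock: 6.7
eef_pos: [534.1, -232.4, 334.9]
eef_rot: [3.14, -0.003, -0.0]
wrist_force: [-0.5, 1.0, 12.2]
finger_gap: 50.8
finger_force: 12.0
```

The cone has seated at the expected height with 12 N. Now I'll ease off and release.

>>> step_arm --increments '[[[0,0,0,0,0,-0.04,1],[0,0,0,0,0,0,-1],[0,0,0,0,0,0,-1],[0,0,0,0,0,0,-1],[0,0,0,0,0,0,-1]]]'

```text
clock: 7.2
eef_pos: [533.8, -232.4, 334.4]
eef_rot: [-3.141, 0.0, -0.0]
wrist_force: [1.1, -0.6, 0.8]
finger_gap: 79.5
finger_force: 0.0
```

>>> step_arm --increments '[[[0,0,0,0,0,0,-1],[0,0,0,0,0,0,-1],[0,0,0,0,0,-0.3,-1],[0,0,0,0,0,-0.7,-1],[0,0,0,0,0,-0.8,-1]]]'

```text
clock: 7.7
eef_pos: [533.7, -232.3, 407.8]
eef_rot: [-3.141, 0.001, -0.0]
wrist_force: [1.5, -0.2, 0.9]
finger_gap: 94.0
finger_force: 0.0
```

>>> step_arm --increments '[[[0,0,0,0,0,-0.5,-1],[0,0,0,0,0,0,-1]]]'

```text
clock: 7.9
eef_pos: [533.7, -232.2, 430.5]
eef_rot: [3.139, -0.005, -0.0]
wrist_force: [0.0, 0.3, -0.7]
finger_gap: 94.1
finger_force: 0.0
```

```bash
python3 - <<'E'
from cell import manip, optics
from h import *
d={n:optics.camera(n) for n in('scene','side')}
print(manip.read_state()['eef_pos'])
for n,b in(('scene',(290,90,335,195)),('side',(225,100,275,190))):
  c=d[n];h=cv2.cvtColor(c['frame'],cv2.COLOR_RGB2HSV).astype(int)
  m=(h[...,0]>4)&(h[...,0]<18)&(h[...,1]>180)&box(c,*b)
  p,u,v=pts(c,m);print(n,len(p),u.min(),u.max(),v.min(),v.max(),np.percentile(p,[2,50,98],axis=0).round(1))
  for lo,hi in((145,157),(152,165)):
    q=p[(p[:,2]>lo)&(p[:,2]<hi)]; print(lo,len(q),circ(q))
  x0,y0=b[0]-20,b[1]
  d[n+'i']=cv2.resize(c['frame'][y0:y0+110,x0:x0+85],(400,518),interpolation=2)
cv2.imwrite('pics/f.png',cv2.cvtColor(np.hstack([d['scenei'],d['sidei']]),4))
E
```

```text
[ 533.64614967 -232.26285981  426.69904118]
scene 113 304 315 141 152 [[ 510.  -258.6  136.5]
 [ 531.4 -234.5  151.7]
 [ 555.5 -204.3  163.3]]
145 62 (array([ 533.38057557, -232.08169671]), np.float64(23.299223078135483))
152 53 (array([ 533.52004887, -230.67738641]), np.float64(23.180218672258285))
side 223 241 257 126 142 [[ 511.3 -258.1  133.1]
 [ 533.9 -225.3  151.5]
 [ 555.9 -206.   162.2]]
145 109 (array([ 533.31157731, -232.10402369]), np.float64(23.52753101737092))
152 106 (array([ 533.45134129, -231.68432108]), np.float64(23.51406206412904))
```

View pics/f.png

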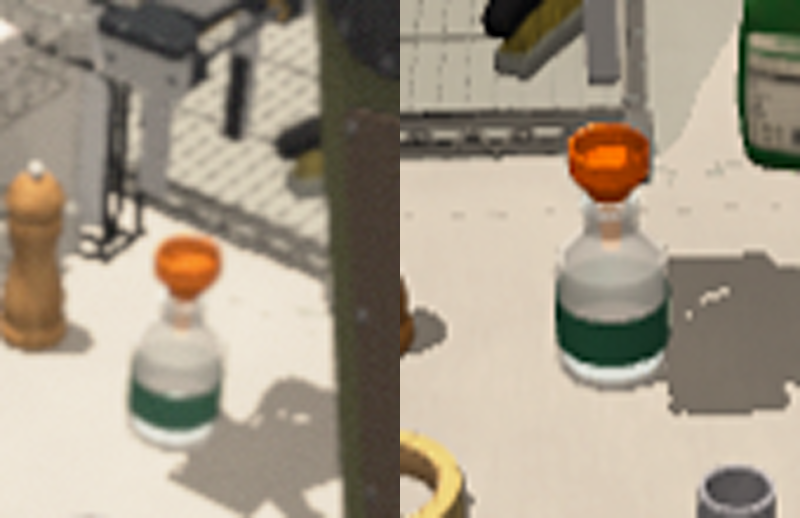

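The funnel sits upright and home in the neck at (185,265) and (608,160), with its rim at about 160 mm and its axis within 1 mm. Next is the cap.

>>> step_arm --increments '[[[0,0,0,-0.08,-0.9,0,-1],[0,0,0,-0.08,-0.9,0,-1],[0,0,0,-0.08,-0.9,0,-1],[0,0,0,-0.08,-0.9,0,-1],[0,0,0,-0.08,-0.9,0,-1]]]'

```text
clock: 8.5
eef_pos: [517.4, -51.0, 425.4]
eef_rot: [-3.141, 0.002, -0.001]
wrist_force: [0.7, 0.8, 0.6]
finger_gap: 93.7
finger_force: 0.0
```

>>> step_arm --increments '[[[0,0,0,-0.08,-0.9,0,-1],[0,0,0,-0.08,-0.9,0,-1],[0,0,0,-0.08,-0.9,0,-1],[0,0,0,-0.08,-0.9,0,-1],[0,0,0,-0.08,-0.9,0,-1]]]'

```text
clock: 9.0
eef_pos: [501.5, 129.1, 425.5]
eef_rot: [3.141, 0.002, -0.0]
wrist_force: [0.4, -0.2, 0.2]
finger_gap: 93.7
finger_force: 0.0
```

>>> step_arm --increments '[[[0,0,0,-0.08,-0.9,0,-1],[0,0,0,0,-0.9,0,-1],[0,0,0,0,0,0.3,-1],[0,0,0,0,0,0,-1]]]'

```text
clock: 9.4
eef_pos: [498.5, 200.0, 412.0]
eef_rot: [3.14, 0.004, 0.001]
wrist_force: [-0.5, -0.9, 0.0]
finger_gap: 93.9
finger_force: 0.0
```

```bash
python3 - <<'E'
from cell import manip, optics
from h import *
c=optics.camera('wrist')
h=cv2.cvtColor(c['frame'],cv2.COLOR_RGB2HSV).astype(int)
m=((h[...,0]<6)|(h[...,0]>174))&(h[...,1]>150)
p,u,v=pts(c,m);print(len(p),np.percentile(p,[1,50,99],axis=0).round(1))
q=p[(p[:,2]>172)&(p[:,2]<190)];print(q.min(0),q.max(0),cv2.minEnclosingCircle(q[:,:2].astype(np.float32)))
print(manip.read_state()['eef_pos'],manip.read_state()['joints'])
cv2.imwrite('pics/g.png',cv2.cvtColor(c['frame'],4))
E
```

```text
3269 [[476.6 198.1 144.7]
 [502.  219.8 179.2]
 [520.5 241.3 180.8]]
[474.90998729 196.7305192  172.23243933] [520.84551898 242.67730831 181.52379397] ((497.9110107421875, 220.12576293945312), 23.55632972717285)
[498.69798392 199.32959124 413.05774323] [ 3.12070773e-01  2.64968675e-01  1.54583635e+00 -1.91954722e-04
  1.33398730e+00  1.88311992e+00]
```

View pics/g.png

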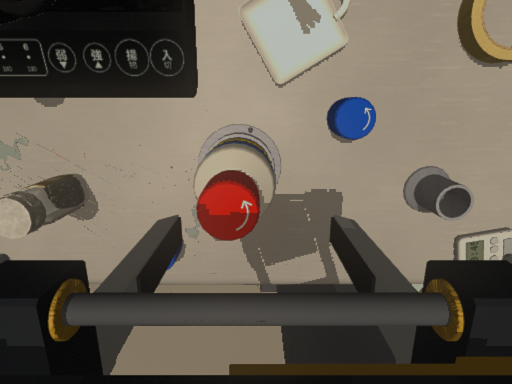

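The wrist view shows the red cap centred at about (228,207), measured at (498,220.5) with its top at 180 mm. The arrow marks anticlockwise. I'll align, lower and grip.

>>> step_arm --increments '[[[0,0,0,-0.01,-0.53,0,-1],[0,0,0,0,0,0,-1],[0,0,0,0,0,0.6,-1],[0,0,0,0,0,0.6,-1],[0,0,0,0,0,0.6,-1]]]'

```text
clock: 9.95
eef_pos: [498.5, 219.5, 341.9]
eef_rot: [3.141, -0.0, -0.001]
wrist_force: [0.5, 0.2, 0.1]
finger_gap: 94.2
finger_force: 0.0
```

>>> step_arm --increments '[[[0,0,0,0,0,0,1],[0,0,0,0,0,0,1],[0,0,0,0,0,0,1],[0,0,0,0,0,0,1],[0,0,0,0,0,0,1]]]' --newtons 30

```text
clock: 10.45
eef_pos: [498.4, 220.8, 343.5]
eef_rot: [-3.141, -0.001, -0.0]
wrist_force: [-0.3, 1.0, 0.1]
finger_gap: 57.1
finger_force: 0.0
```

>>> step_arm --increments '[[[0,0,0,0,0,0,1],[0,0,0,0,0,0,1],[0,0,0,0,0,0,1]]]'

```text
clock: 10.75
eef_pos: [498.4, 220.9, 342.9]
eef_rot: [-3.142, -0.0, -0.0]
wrist_force: [-1.1, -0.4, 2.5]
finger_gap: 46.9
finger_force: 30.0
```

>>> step_arm --increments '[[[0,0,0,0,0,0.05,1],[0,0,0,0,0,0.05,1],[0,0,0,0,0,0.04,1],[0,0,0,0,0,0,1],[0,0,0,0,0,0,1]]]'

```text
clock: 11.25
eef_pos: [498.4, 220.9, 337.2]
eef_rot: [-3.141, -0.0, -0.0]
wrist_force: [-1.1, -0.7, 4.4]
finger_gap: 47.0
finger_force: 30.0
```

>>> step_arm --increments '[[[0,0,0,0,0,0.03,1],[0,0,0,0,0,0,1],[0,0,0,0,0,0,1]]]'

```text
clock: 11.55
eef_pos: [498.3, 220.8, 336.9]
eef_rot: [-3.141, -0.001, -0.0]
wrist_force: [-5.3, -2.9, 14.9]
finger_gap: 46.8
finger_force: 30.0
```

It has bottomed. I'll ease off slightly and turn it anticlockwise.

>>> step_arm --increments '[[[0,0,0,0,0,-0.015,1],[0,0,-0.12,0,0,0,1],[0,0,-0.12,0,0,0,1],[0,0,-0.12,0,0,0,1],[0,0,0,0,0,0,1]]]'

```text
clock: 12.05
eef_pos: [498.4, 221.0, 337.0]
eef_rot: [-3.141, -0.001, 0.286]
wrist_force: [-0.4, 0.4, 8.1]
finger_gap: 47.0
finger_force: 30.0
```

>>> step_arm --increments '[[[0,0,-0.12,0,0,0,1],[0,0,-0.12,0,0,0,1],[0,0,-0.12,0,0,0,1],[0,0,-0.12,0,0,0,1],[0,0,0,0,0,0,1]]]'

```text
clock: 12.55
eef_pos: [498.5, 221.0, 337.0]
eef_rot: [3.141, -0.001, 0.663]
wrist_force: [-0.1, 0.7, 7.5]
finger_gap: 46.9
finger_force: 30.0
```

>>> step_arm --increments '[[[0,0,-0.12,0,0,0,1],[0,0,-0.12,0,0,0,1],[0,0,-0.12,0,0,0,1],[0,0,-0.12,0,0,0,1],[0,0,0,0,0,0,1]]]'

```text
clock: 13.05
eef_pos: [498.4, 221.0, 337.0]
eef_rot: [3.141, -0.001, 1.04]
wrist_force: [-0.2, 0.9, 8.2]
finger_gap: 47.0
finger_force: 30.0
```

```bash
python3 - <<'E'
from cell import manip, optics
from h import *
c=optics.camera('wrist');cv2.imwrite('pics/k.png',cv2.cvtColor(c['frame'],4));s=manip.read_state();print(s['moment'],s['wrist_force'],s['eef_rot'])
E
```

```text
[0.06357404 0.07811835 0.01917354] [-1.02697777  0.5061267   7.62137099] [ 3.14091332e+00 -1.15789574e-03  1.03741047e+00]
```

View pics/k.png

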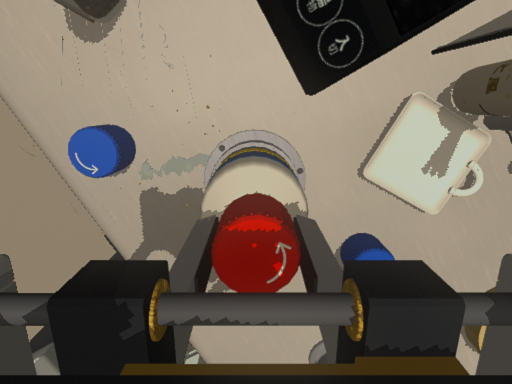

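The arrow at (280,262) kept its place relative to the gripper, so the cap turned the full 60° with it. Lifting straight up.

>>> step_arm --increments '[[[0,0,0,0,0,-0.1,1],[0,0,0,0,0,-0.1,1],[0,0,0,0,0,-0.1,1],[0,0,0,0,0,-0.1,1]]]'

```text
clock: 13.5
eef_pos: [498.3, 220.8, 352.4]
eef_rot: [-3.141, 0.001, 1.036]
wrist_force: [-0.4, -0.6, -0.7]
finger_gap: 47.1
finger_force: 30.0
```

>>> step_arm --increments '[[[0,0,0,0,0,-0.4,1],[0,0,0,0,0,-0.7,1],[0,0,0,0,0,-0.7,1],[0,0,0,0,0,-0.5,1],[0,0,0,0,0,-0.2,1]]]'

```text
clock: 14.0
eef_pos: [498.2, 220.8, 454.3]
eef_rot: [3.14, -0.002, 1.036]
wrist_force: [-0.1, -0.4, -0.9]
finger_gap: 47.3
finger_force: 30.0
```

>>> step_arm --increments '[[[0,0,0,0,0,0,1],[0,0,0,0,0,0,1],[0,0,0,0,0,0,1],[0,0,0,0,0,0,1],[0,0,0,0,0,0,1]]]'

```text
clock: 14.5
eef_pos: [498.4, 220.9, 451.9]
eef_rot: [-3.141, 0.001, 1.036]
wrist_force: [0.5, 0.5, -0.5]
finger_gap: 46.8
finger_force: 30.0
```

```bash
python3 - <<'E'
from cell import manip, optics
from h import *
c=optics.camera('side');cv2.imwrite('pics/m.png',cv2.cvtColor(cv2.resize(c['frame'],(800,600)),4))
h=cv2.cvtColor(c['frame'],cv2.COLOR_RGB2HSV).astype(int)
for m in(((h[...,0]<6)|(h[...,0]>174))&(h[...,1]>150)&box(c,230,140,300,260),(h[...,0]>4)&(h[...,0]<18)&(h[...,1]>180)&box(c,225,100,275,150)):
  p,u,v=pts(c,m);print(len(p),np.percentile(p,[2,50,98],axis=0).round(1))
E
```

```text
580 [[484.6 202.6 248.9]
 [502.9 235.8 283.1]
 [523.1 243.4 291.5]]
62 [[ 525.4 -258.2  130.8]
 [ 537.1 -250.5  155.9]
 [ 553.   231.3  443.1]]
```

View pics/m.png

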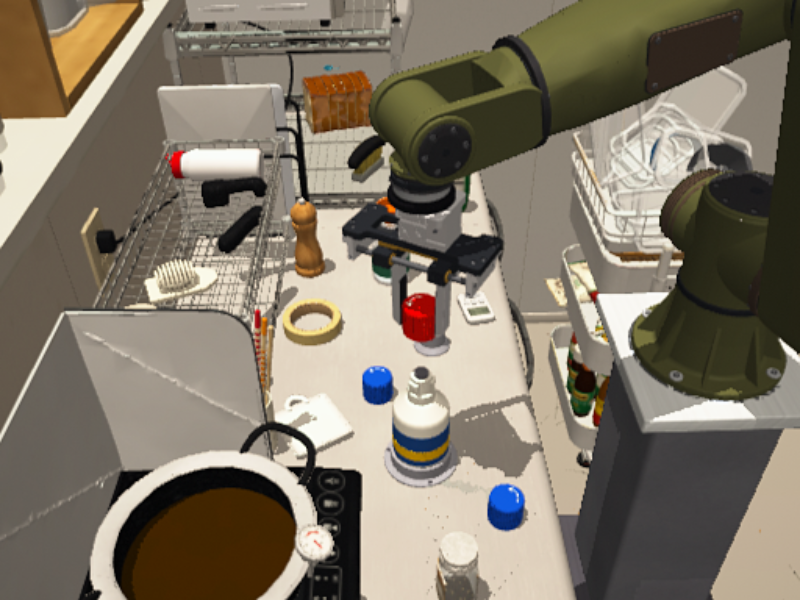

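The cap is held at (420,317), clear above the bare neck at (421,378). The funnel is still in place, partly hidden at (385,205), and the bystanders haven't moved. Handing in.

```bash
python3 -c "
from cell import workorder
print(workorder.sign_off())"
```

```text
the job is handed in; nothing more can be done
None
```

The job is handed in, with no verdict returned: the funnel was released upright and home in the clear bottle, and the red cap was turned free and is held still about 11 cm up, straight above the cleaner bottle, at about 14.5 s of the 62 s allowed.

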